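# Put a bottle away in its hooded bay and bolt it in

## Robot

A 6-joint arm with a two-finger parallel gripper is mounted at the origin on the work surface; the furniture and walls round the work are solid. World frame = base frame: x ahead of the robot, y to its left, z up, the work surface at z = 0. Lengths are in m, angles in rad, forces in N, time in s.
With the tool pointing down it reaches from about 0.325 to 0.75 m from the base axis. Payload 7.6 kg.
Tool frame: the origin (TCP) lies at the very end of the fingers, on their centre line; the grasp point (between the pads) lies 19 mm behind it; z points along the fingers, y is the direction in which the jaws open and shut (so a half turn about z gives the same grasp; the last joint's range is limited). The gripper opens to 85 mm and grips with 20 to 120 N. Pads are 22 mm wide; open, the fingers measure 114 mm over their backs; the gripper's body (76 mm by 85 mm) begins 54 mm behind the grasp point. The pads swing forward as they close: fully open they stand 13 mm farther back than shut.
Start: joints at [-1.374, 0.052, 1.401, -0, 1.689, -0.07], TCP at [0.138, -0.506, 0.231] pointing down, gripper open.
Joint ranges: [-2.9, 2.9], [-0.91, 2.17], [0.12, 2.37], [-1.06, 4.2], [0.26, 2.73], [-2.93, 2.93]. Speed limits (rad/s): [2.57, 2.57, 3.01, 3.14, 3.14, 3.14].

## Interface

Orientations are given as a unit quaternion [w, x, y, z].
In Python, from station import r, get_image gives the robot as it stands.
- The arm moves only by the tool send_rows, never from a script. Its argument "plan" is a list of rows, each a list of 3 entries, a list of its own where there are three numbers: the opening, from 0 (shut) to 1 (fully open), then the shift along the tool's x, y, z as a fraction of full scale, then the turn, a rotation vector about the tool's x, y, z as a fraction of full scale. In form: [[grip, [x, y, z], [rx, ry, rz]], ...]. A call has 1 to 12 rows; each row is the pose to reach, as a shift and turn from the pose commanded when the call began, along the tool's axes at that moment; what a row does not reach only later rows make up. Full scale, the value 1, is 150 mm for a shift and 90 degrees for a turn. A row lasts 1/8 s, in which the tool goes at most 62.5 mm and 10.7 degrees, less where a joint would pass 70% of its speed; a pose out of reach is approached as far as the arm can. A call with a number of a shift or a turn outside -1 to 1 is refused whole. A call with a gripper value outside its range is refused whole. The fingers move at their own pace and stop on an object; "force" is the grip in N (left out, the last holds). Time passes only in rows, so rows that repeat a pose let the fingers close. It gives the time, the measured TCP pose, the force and the opening at its end, in the units of the state.
- r.get_state(): the state, without advancing time (a new reading comes with each control period).
- get_image(name): name is "scene" or "top"; returns a dict with "img" (420x560x3 uint8, red, green, blue), "camera_matrix" (3x3 intrinsics, pixels), "T" (4x4, takes a point from camera to world coordinates). Camera axes: x right, y down, z forward; pixel columns grow to the right and rows downward; lengths in m; the calibration is good to about 2 mm. A picture is of the moment at which its call begins. There is no depth.
- r.job_done(): hands the job in, once; it reports no verdict.
The state is a dict: "time": time; "joint_positions": joint angles; "joint_vel": joint speeds; "tau": joint torques, N m; "eef_pos": TCP position; "ee_rot": TCP orientation; "force": force on the tool from outside, world axes, zero at the start; "moment": the same for the moment, N m; "gripper_width": finger opening in m.
Only numpy, scipy, OpenCV 4.12 (cv2) and the standard library are available. Lean on these libraries where they do the work, as an engineer would, in place of code of your own. Each camera call takes 0.05 s, during which the arm holds its last target. There are 200 camera calls.

## Task

Put the tall polishing bottle away in the hooded bottle bay: draw the bolt fully back, bring the bottle in upright through the mouth and between the fences, under the hood, until it stands fully home against the end stop, then push the bolt fully shut again across the mouth. Do not tip the bottle over, and leave the squat jar and the other things on the bench where they stand.

Things in the scene. Friction and masses are not known exactly. Their poses are not given: they have to be found in the camera images.
- bottle_centre (a point): centre, half-way up (60 mm above its foot), of the tall round polishing bottle: 54 mm diameter, 120 mm high, 0.15 to 0.31 kg; straight body up to 83 mm, then a shoulder and a narrower ribbed cap. Upright on the bench before the bay; it and the squat jar may have changed places. Dragged on the bench while held high it tips: carry it some mm above, or push it low. z axis up.
- jar_centre (a point): centre (42 mm above its foot) of a squat round jar with a wide black lid, 66 mm diameter and 84 mm high, standing on the bench; a bystander, leave it alone.
- bay: the bottle bay, a fixed grey sheet-metal stand 120 mm wide; place and yaw (-0.12 to 0.12) vary. Origin on the bench top, under the axis of a bottle that is fully home. Local x points into the bay, y to its left, z up. No floor: the bottle slides on the bench. Two fences, 30 mm high, from x = -64 mm to the end stop, leave a lane 68 mm wide (y = -34 to +34 mm), open to the front (-x).
- bay_home (a point): 60 mm straight above the bay's origin: where the bottle's centre is when fully home. The rubber end stop's face (30 mm high) is 27 mm beyond it in bay x; a full-height back sheet is at x = +58 mm.
- hood_edge (a point): middle of the hood's front edge, at bay x = -31 mm, 238 mm above the bench. The hood covers x = -31 to +62 mm, y = -60 to +60 mm; its lowest parts (side lips) are 223 mm above the bench, its top 241 mm. A hand gets in under it only when it leans back out of the mouth, about 30 to 45 degrees from vertical.
- bolt_guide (a point): top of the steel guide block that carries the bolt, right of the lane: x = -63 to -37 mm, y = -58 to -42 mm in the bay, 45 mm high. A like block, the keeper, stands left of the lane at y = +42 to +54 mm. A hand that holds the bottle by its sides passes above both.
- bolt (a joint): sliding bolt, a bent round bar across the bay's mouth: 0 = fully shut (bar across the lane, end in the keeper), grows to 0.085 m as it is drawn back to the bay's right (local -y); above 0.07 the lane is clear. Starts at 0 to 0.02. The bar is 12 mm thick, axis 35 mm above the bench, at bay x = -50 mm across the lane. About 1.5 N of friction; it stays where it is left.
- bolt_grip (a point): middle of the bolt's upright round grip, 20 mm in diameter, free from 61 to 109 mm above the bench (this point at 85 mm), at the bolt's front end: at bay x = -100 mm, y = -30 mm minus the bolt's joint value, so in front of the guide. It moves with the bolt along the bay's y axis. It stands clear of the hood and can be held with an upright or a leaning hand.
- etchant: small brown bottle, 52 mm diameter, 105 mm high, on the bench to the right between the big machines; a bystander; origin under its foot. The fixed things round the work: a press about 0.4 m high (x 0.17 to 0.43, y below 0.04), a microscope 0.33 m high (x above 0.55, y below 0.08), a wall guard at y = 0.43. Keep arm and hand off them.
Things that resemble listed ones, but are neither listed nor needed, are in the scene too. What is shaped like the part that bears bottle_centre but pink is not meant.

How it is judged:
On the way, in this order (a step that is already met when the one before it is completed fails the run):
1. the bolt is drawn back clear of the lane (value of joint bolt above 0.068 m), for 0.2 s.
2. the bottle stands upright on the bench, home against the end stop under the hood (x of bottle_centre in the frame of bay above -0.01 m and horizontal distance between bottle_centre and bay below 0.014 m and height (world z) of bottle_centre below 0.066 m and angle between bottle_centre's own z axis and vertical below 0.1 rad), for 0.2 s.
3. the bolt is pushed shut across the mouth (value of joint bolt below 0.006 m), for 0.2 s.
At the end, for the whole second after the job is handed in: The bottle stands upright (within 0.1 rad) and at rest on the bench in the lane, home against the end stop: its axis not more than 10 mm short of the home point and within 14 mm of it in all; the bolt is shut to within 6 mm (all of step 2 and value of joint bolt below 0.006 m and linear speed of bottle below 0.02 m/s); the robot touches nothing.
It fails at once if the bottle is tipped by more than 0.5 rad (angle between bottle_centre's own z axis and vertical above 0.5 rad).
It fails at once if the squat jar is moved by more than 20 mm (distance of jar_centre from where it was at the start of the episode above 0.02 m).
It fails at once if the small brown bottle is moved by more than 20 mm (distance of etchant from where it was at the start of the episode above 0.02 m).
It also fails if it takes over 72 s, if anything falls off the work surface, if the arm or the gripper's body presses on something with over 40 N, if the wrist force passes 120 N, or if a joint passes its speed limit or range.

## Working session

There is one attempt and no reset: what is moved stays moved. The work goes in short steps, Python scripts to look and compute and a tool call to move; the robot and the scene stay as the last step left them, time stands still between calls to the robot, and variables do not carry over. Pictures are saved under pics/ and viewed, about 8 in all and at most 12, crops included, and the job is handed in when it is done.

Besides the shell and the picture viewer there is one more tool, called after "Emit:" by a JSON object that holds its "method" and its "body", one argument or row to a line. send_rows: Moves the arm, as the interface text tells. Shift numbers are shares of 150 mm and turn numbers shares of 90 degrees, none past 1 either way. Its arguments: {"type":"object","properties":{"plan":{"type":"array","items":{"type":"array"}},"force":{"type":"number"}},"required":["plan"]}

```bash
ls; mkdir -p pics; cat > h.py <<'E'
import numpy as np, cv2
from station import r, get_image
from scipy.spatial.transform import Rotation as R
def save(n,f):
    d=get_image(n); cv2.imwrite('pics/'+f,d['img'][:,:,::-1]); np.savez('pics/'+f+'.npz',**d); return d
def proj(d,p):
    T=np.linalg.inv(d['T']); c=T[:3,:3]@np.asarray(p,float)+T[:3,3]; u=d['camera_matrix']@c; return u[:2]/u[2]
def cast(d,uv,z):
    v=d['T'][:3,:3]@np.linalg.solve(d['camera_matrix'],[uv[0],uv[1],1]); o=d['T'][:3,3]; return o+v*(z-o[2])/v[2]
E
python3 - <<'E'
from h import *
for n in('scene','top'):
    d=save(n,n+'0.png'); print(n,d['T'].round(3).tolist(),d['camera_matrix'].round(1).tolist())
s=r.get_state();print(s)
E
```

```text
pics
scene [[0.232, 0.624, -0.746, 1.354], [0.973, -0.136, 0.188, -0.147], [0.016, -0.77, -0.638, 0.924], [0.0, 0.0, 0.0, 1.0]] [[514.4, 0.0, 272.9], [0.0, 514.4, 214.2], [0.0, 0.0, 1.0]]
top [[-0.009, -0.992, 0.125, 0.379], [-1.0, 0.012, 0.023, 0.09], [-0.024, -0.125, -0.992, 1.017], [0.0, 0.0, 0.0, 1.0]] [[380.0, 0.0, 278.2], [0.0, 380.0, 205.4], [0.0, 0.0, 1.0]]
{'time': 0.1, 'joint_positions': array([-1.37428966e+00,  5.27850687e-02,  1.40162987e+00, -1.11884216e-05,
        1.68858564e+00, -7.02795747e-02]), 'joint_vel': array([-4.36997558e-05, -2.49956138e-03, -3.63420449e-03,  4.51947199e-04,
        2.87318780e-04, -1.56390397e-03]), 'tau': array([ 4.65608664e-04, -3.82582426e+01, -3.60985959e+01, -1.91881163e-04,
        4.78298723e-03, -6.67404958e-07]), 'eef_pos': array([ 0.13838448, -0.50615698,  0.23054736]), 'ee_rot': array([-7.02208718e-04,  9.91116164e-01,  1.32997198e-01, -4.99448145e-05]), 'force': array([-0.20343949, -0.06454667,  0.5590511 ]), 'moment': array([-0.02577604, -0.0065455 ,  0.01672615]), 'gripper_width': 0.08525738808852369}
```

View pics/scene0.png

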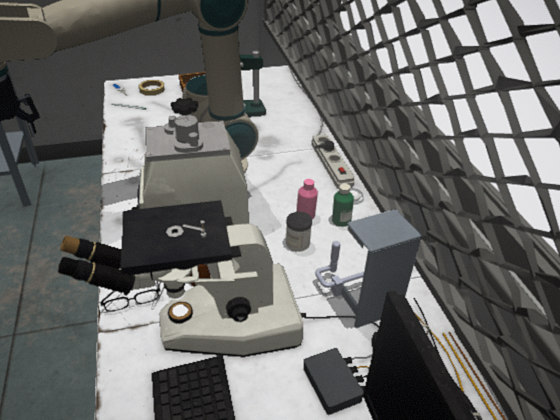

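View pics/top0.png

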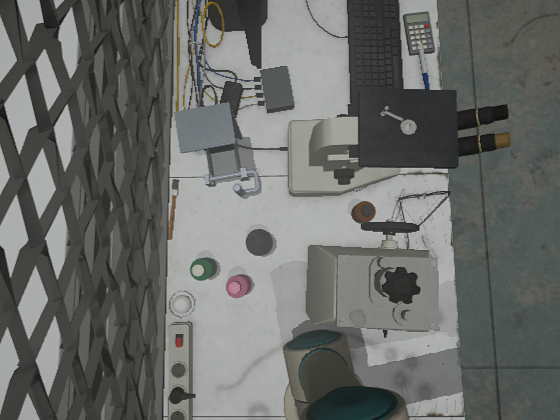

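The top view shows the green bottle at about (203,268), the jar at (259,242), the pink decoy at (237,286), the hood around (207,130) and the grip at about (240,187). Next I'll measure these on an enlarged crop.

```bash
python3 - <<'E'
from h import *
a=cv2.imread('pics/top0.png')[90:305,165:290]; b=cv2.imread('pics/scene0.png')[170:340,280:430]
a=cv2.resize(a,None,fx=2.79,fy=2.79,interpolation=2); b=cv2.resize(b,None,fx=2.9,fy=2.9,interpolation=2)
h=max(a.shape[0],b.shape[0]); c=np.zeros((h,a.shape[1]+b.shape[1]+5,3),np.uint8)
c[:a.shape[0],:a.shape[1]]=a; c[:b.shape[0],a.shape[1]+5:]=b; print(c.shape,a.shape); cv2.imwrite('pics/c1.png',c)
for n in('top','scene'):
    d=dict(np.load(f'pics/{n}0.png.npz')); hsv=cv2.cvtColor(d['img'],cv2.COLOR_RGB2HSV)
    m=cv2.inRange(hsv,(65,70,20),(90,255,255))
    k,l,st,ce=cv2.connectedComponentsWithStats(m)
    for i in range(1,k):
        if st[i,4]>60: print(n,'green',st[i],ce[i].round(1))
E
```

```text
(600, 789, 3) (600, 349, 3)
top green [190 259  21  21 186] [201.8 268.3]
top green [ 312  386   86   34 1227] [353.9 401.2]
scene green [201   0  43  24 269] [224.    8.5]
scene green [240  55  22  14 144] [249.2  60.1]
scene green [244 101  13  12  87] [248.9 106.7]
scene green [334 192  19  18 224] [344.  199.9]
```

View pics/c1.png

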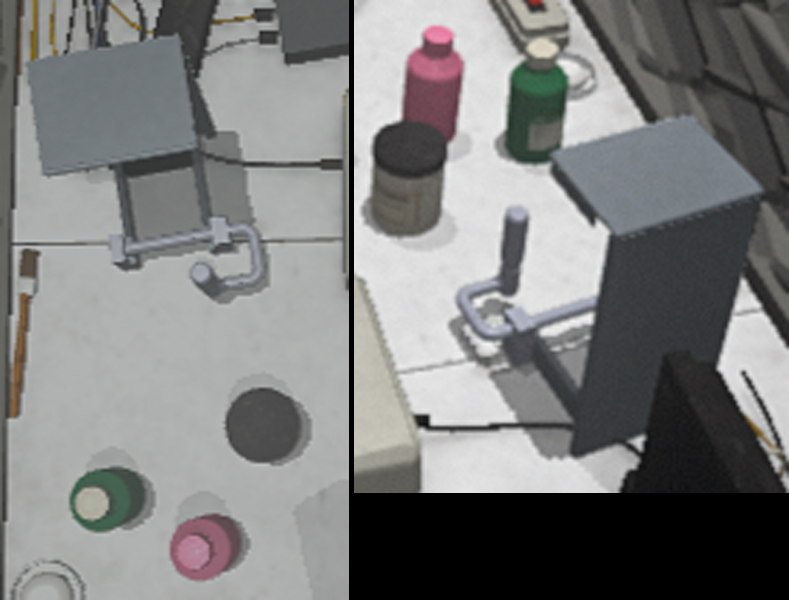

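```bash
python3 - <<'E'
from h import *
t=dict(np.load('pics/top0.png.npz')); s=dict(np.load('pics/scene0.png.npz'))
A=lambda x,y:(x/2.79+165,y/2.79+90); B=lambda x,y:((x-354)/2.9+280,y/2.9+170)
def tri(ua,ub):
    return [cast(t,ua,z) for z in()] 
def show(n,ua,ub,z):
    print(n,cast(t,ua,z).round(4)[:2],cast(s,ub,z).round(4)[:2] if ub else '')
show('cap',A(92,504),B(544,51),.12); show('grip',A(203,271),B(516,213),.109); show('jar',A(263,425),B(410,147),.084)
show('pink',A(193,552),B(438,36),.12)
c=np.array([cast(t,A(*p),.241)[:2] for p in((46,174),(198,152),(178,36),(28,62))]); print(c.round(4))
cs=np.array([cast(s,B(*p),.241)[:2] for p in((553,156),(617,236),(763,190),(688,117))]); print(cs.round(4))
loc=np.array([(-31,60),(-31,-60),(62,-60),(62,60)])/1000
for q in(c,cs):
    U,_,V=np.linalg.svd((loc-loc.mean(0)).T@(q-q.mean(0))); M=V.T@U.T; y=np.arctan2(M[1,0],M[0,0]); o=q.mean(0)-M@loc.mean(0); print('bay',o.round(4),'yaw',y.round(4),(q-(loc@M.T+o)).round(4).tolist())
# guide and keeper tops z=.045
show('guide',A(222,230),None,.045);show('keeper',A(119,241),None,.045)
E
```

```text
cap [0.3401 0.3001] [0.3486 0.3021]
grip [0.539  0.2089] [0.5365 0.2125]
jar [0.4057 0.1589] [0.4114 0.1605]
pink [0.3    0.2149] [0.3063 0.2147]
[[0.5917 0.3109]
 [0.6068 0.1958]
 [0.6985 0.2116]
 [0.68   0.3268]]
[[0.6185 0.199 ]
 [0.7047 0.2127]
 [0.6835 0.3284]
 [0.5984 0.3103]]
bay [0.6289 0.2588] yaw 0.1563 [[0.0027, -0.0024], [-0.0008, 0.001], [-0.001, 0.0023], [-0.0009, -0.001]]
bay [0.6541 0.2473] yaw 1.7527 [[0.0179, -0.007], [-0.014, -0.015], [-0.0184, 0.0092], [0.0145, 0.0128]]
guide [0.589  0.1996] 
keeper [0.5799 0.2963]
```

```bash
python3 - <<'E'
from h import *
loc=np.array([(-31,60),(-31,-60),(62,-60),(62,60)])/1000
for n,seed in(('top',(205,125)),('scene',(385,232))):
    d=dict(np.load(f'pics/{n}0.png.npz')); im=cv2.resize(d['img'],None,fx=4,fy=4,interpolation=cv2.INTER_CUBIC)
    im=cv2.medianBlur(im,7)
    m=np.zeros((im.shape[0]+2,im.shape[1]+2),np.uint8)
    c0=im[seed[1]*4,seed[0]*4].astype(int); 
    cv2.floodFill(im.copy(),m,(seed[0]*4,seed[1]*4),0,(14,)*3,(14,)*3,cv2.FLOODFILL_FIXED_RANGE|cv2.FLOODFILL_MASK_ONLY|4|(255<<8))
    m=cv2.morphologyEx(m[1:-1,1:-1],cv2.MORPH_CLOSE,np.ones((9,9)));m=cv2.morphologyEx(m,cv2.MORPH_OPEN,np.ones((25,25)))
    c=max(cv2.findContours(m,0,1)[0],key=cv2.contourArea)
    h=cv2.convexHull(c); q=cv2.approxPolyN(h,4,ensure_convex=True)[0] if hasattr(cv2,'approxPolyN') else None
    # refine: fit lines to contour pts near each side
    P=c[:,0].astype(float); q=q.reshape(-1,2).astype(float); L=[]
    for i in range(4):
        a,b=q[i],q[(i+1)%4]; u=(b-a)/np.linalg.norm(b-a); s=(P-a)@u/np.linalg.norm(b-a); dd=abs((P-a)@[-u[1],u[0]])
        k=(s>.12)&(s<.88)&(dd<6); f=cv2.fitLine(P[k].astype(np.float32),cv2.DIST_HUBER,0,.01,.01).ravel(); L.append(np.cross([*f[2:],1],[f[2]+f[0],f[3]+f[1],1]))
    C=np.array([(lambda x:x[:2]/x[2])(np.cross(L[i-1],L[i])) for i in range(4)]); C=(C+.5)/4-.5
    W=np.array([cast(d,p,.241)[:2] for p in C])
    best=None
    for o in range(8):
        Q=np.roll(W[::-1] if o>3 else W,o%4,0)
        U,_,V=np.linalg.svd((loc-loc.mean(0)).T@(Q-Q.mean(0))); M=V.T@U.T
        if np.linalg.det(M)<0: continue
        t=Q.mean(0)-M@loc.mean(0); e=Q-(loc@M.T+t); y=np.arctan2(M[1,0],M[0,0])
        if abs(y)<.5 and (best is None or abs(e).sum()<best[0]): best=(abs(e).sum(),t.round(4),y.round(4),e.round(4).tolist(),C.round(1).tolist(), (Q.mean(0)).round(4))
    print(n,best)
E
```

```text
top (np.float64(0.009016871644626973), array([0.6309, 0.2606]), np.float64(0.1764), [[-0.0008, -0.0011], [0.0015, 0.0018], [-0.0014, 0.0004], [0.0008, -0.0011]], [[235.0, 141.9], [180.4, 153.6], [173.8, 111.2], [228.2, 101.8]], array([0.6462, 0.2633]))
scene (np.float64(0.015580971576111685), array([0.6327, 0.2599]), np.float64(0.1819), [[0.0012, -0.0016], [0.0029, 0.0034], [-0.0027, 0.0004], [-0.0013, -0.0022]], [[420.4, 234.9], [370.0, 250.4], [348.0, 223.0], [394.7, 208.6]], array([0.6479, 0.2627]))
```

```bash
cat >> h.py <<'E'
def over(d,x0,y0,w,h,f,o,yaw,q,fn):
    im=cv2.resize(d['img'][y0:y0+h,x0:x0+w,::-1],None,fx=f,fy=f,interpolation=2)
    c,s=np.cos(yaw),np.sin(yaw)
    W=lambda p:(o[0]+c*p[0]-s*p[1],o[1]+s*p[0]+c*p[1],p[2])
    P=lambda p:tuple(int(v) for v in ((proj(d,W(np.array(p)/1000))-[x0,y0]+.5)*f))
    def poly(pts,col): cv2.polylines(im,[np.array([P(p) for p in pts])],True,col,1,cv2.LINE_AA)
    box=lambda a,b,c,e,z:[(a,c,z),(b,c,z),(b,e,z),(a,e,z)]
    poly(box(-31,62,-60,60,241),(0,0,255)); poly(box(-63,-37,-58,-42,45),(0,255,0)); poly(box(-63,-37,42,54,45),(0,255,0))
    poly(box(-64,27,-34,34,30),(255,0,0)); poly([(-50,-34,35),(-50,34,35)],(0,255,255)); poly([(-100,-30-q,61),(-100,-30-q,109)],(255,0,255))
    cv2.imwrite('pics/'+fn,im)
E
python3 - <<'E'
from h import *
t=dict(np.load('pics/top0.png.npz')); s=dict(np.load('pics/scene0.png.npz'))
over(t,165,95,110,110,5,(.631,.2605),.15,.015,'a.png'); over(s,315,200,110,135,4,(.631,.2605),.15,.015,'b.png')
a,b=cv2.imread('pics/a.png'),cv2.imread('pics/b.png'); b=b[:b.shape[0],:]; a=a[:,:355] if 0 else cv2.resize(a,(350,350)) if 0 else a
c=np.zeros((600,800,3),np.uint8); a=a[:, :400]; c[:550,:400]=a; b=b[:,:398]; c[:540,402:402+b.shape[1]]=b; cv2.imwrite('pics/ov1.png',c)
E
```

```text
(no output)
```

View pics/ov1.png

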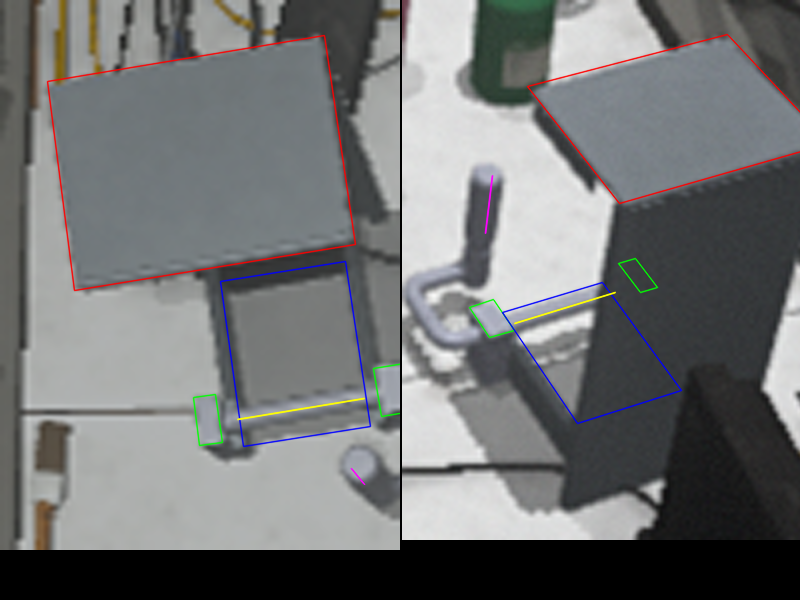

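```bash
python3 - <<'E'
from h import *
t=dict(np.load('pics/top0.png.npz')); s=dict(np.load('pics/scene0.png.npz'))
o=np.array([.631,.2605]);y=.15;M=np.array([[np.cos(y),-np.sin(y)],[np.sin(y),np.cos(y)]])
p=o+M@[-.1,-.045]; print(p)
for z in(.061,.109): print(z,proj(t,[*p,z]),proj(s,[*p,z]))
g1=cast(t,(236.3,186.5),.109)[:2]; g2=cast(s,(315+(488-402)/4-.5,200+170/4-.5),.109)[:2]
for g in(g1,g2): print(g,M.T@(g-o))
c1=cast(t,(197.7,270.3),.12)[:2];c2=cast(s,(345.2,186.9),.12)[:2]; print(c1,c2,M.T@((c1+c2)/2-o))
# body silhouettes
for n,d in(('top',t),('scene',s)):
    hsv=cv2.cvtColor(d['img'],cv2.COLOR_RGB2HSV); print(proj(d,[*((c1+c2)/2),.12]),proj(d,[*((c1+c2)/2),.0]))
E
```

```text
[0.53884761 0.20106149]
0.061 [243.25496835 190.40363404] [329.70305565 259.57936121]
0.109 [240.97670531 187.16167065] [331.49373603 244.83783767]
[0.5406344  0.21245975] [-0.09652994 -0.03399675]
[0.53187529 0.21445686] [-0.10489225 -0.03071311]
[0.3409376  0.30073735] [0.34556676 0.30225746] [-0.27839015  0.08353754]
[197.39389565 269.30099176] [208.01538697 267.40675086]
[344.63003684 186.42190841] [340.08767106 221.15050883]
```

The overlay fits: bay origin is about (0.631, 0.2605) with yaw about 0.15, and the bolt is near 0.003. The grip is near (0.537, 0.214) and the green bottle near (0.343, 0.3015). The next helper converts target poses into rows.

```bash
cat >> h.py <<'E'
O=np.array([.631,.2605]); YAW=.15
def W(x,y):
    c,s=np.cos(YAW),np.sin(YAW); return O+np.array([c*x-s*y,s*x+c*y])
def rot(az,lean):
    y=np.array([-np.sin(az),np.cos(az),0]); z=np.array([np.sin(lean)*np.cos(az),np.sin(lean)*np.sin(az),-np.cos(lean)]); return np.array([np.cross(y,z),y,z]).T
class Chain:
    def __init__(s):
        st=r.get_state(); s.p=st['eef_pos']; w,x,y,z=st['ee_rot']; s.R=R.from_quat([x,y,z,w]).as_matrix()
    def to(s,p,az,lean,move=True):
        p=np.array(p,float); Rt=rot(az,lean); sh=s.R.T@(p-s.p)/.15; rv=R.from_matrix(s.R.T@Rt).as_rotvec()/(np.pi/2)
        print([sh.round(3).tolist(),rv.round(3).tolist()],'ROWS',np.ceil(max(np.linalg.norm(sh)*.15/.0625,np.linalg.norm(rv)*90/10.7)), '' if max(abs(sh).max(),abs(rv).max())<=1 else 'TOO BIG')
        if move: s.p,s.R=p,Rt
def here():
    st=r.get_state(); w,x,y,z=st['ee_rot']; M=R.from_quat([x,y,z,w]).as_matrix()
    b=st['eef_pos']-.019*M[:,2]; c,s=np.cos(YAW),np.sin(YAW); d=b[:2]-O
    print('t',round(st['time'],2),'tcp',st['eef_pos'].round(4),'az',round(np.arctan2(-M[0,1],M[1,1]),3),'lean',round(np.arccos(-M[2,2]),3),'grasp bay',np.round([c*d[0]+s*d[1],-s*d[0]+c*d[1],b[2]],4),'F',st['force'].round(1),'w',round(st['gripper_width'],4),'q',st['joint_positions'].round(2))
E
python3 - <<'E'
from h import *
here(); c=Chain()
g=W(-.1,-.032)
c.to([.138,-.50,.375],-2.875,0); c.to([.20,-.45,.48],-2.6,0)
for p,az in(((.33,-.36,.48),-2.0),((.43,-.25,.48),-1.4),((.49,-.12,.48),-.9),((.51,.02,.48),-.45),((.51,.15,.48),.0)): c.to(p,az,0)
E
```

```text
t 0.1 tcp [ 0.1384 -0.5062  0.2305] az -2.875 lean 0.001 grasp bay [-0.6017 -0.6845  0.2495] F [-0.2 -0.1  0.6] w 0.0853 q [-1.37  0.05  1.4  -0.    1.69 -0.07]
[[0.008, -0.042, -0.963], [-0.001, -0.0, 0.0]] ROWS 3.0 
[[0.487, -0.213, -0.7], [0.0, 0.0, -0.175]] ROWS 3.0 
[[1.052, -0.067, 0.0], [0.0, 0.0, -0.382]] ROWS 4.0 TOO BIG
[[0.944, 0.301, 0.0], [0.0, 0.0, -0.382]] ROWS 4.0 
[[0.786, 0.541, 0.0], [0.0, 0.0, -0.318]] ROWS 3.0 
[[0.648, 0.685, 0.0], [0.0, 0.0, -0.286]] ROWS 3.0 
[[0.377, 0.78, 0.0], [0.0, 0.0, -0.286]] ROWS 3.0
```

Emit:
{"method": "send_rows", "body": {
  "plan": [
    [1,[0,0,-0.96],[0,0,0]],
    [1,[0,0,-0.96],[0,0,0]],
    [1,[0,0,-0.96],[0,0,0]],
    [1,[0,0,-0.96],[0,0,0]]
  ]
}}

```text
time: 0.6
eef_pos: [0.1385, -0.5067, 0.3765]
ee_rot: [0.001, 0.991, 0.133, 0.0]
force: [0.2, -1.0, -1.8]
gripper_width: 0.0852
```

Emit:
{"method": "send_rows", "body": {
  "plan": [
    [1,[0.48,-0.2,-0.7],[0,0,-0.18]],
    [1,[0.48,-0.2,-0.7],[0,0,-0.18]],
    [1,[0.48,-0.2,-0.7],[0,0,-0.18]],
    [1,[0.48,-0.2,-0.7],[0,0,-0.18]]
  ]
}}

```text
time: 1.1
eef_pos: [0.2002, -0.4588, 0.4784]
ee_rot: [-0.001, 0.963, 0.271, -0.0]
force: [0.4, 0.7, -0.0]
gripper_width: 0.0852
```

Emit:
{"method": "send_rows", "body": {
  "plan": [
    [1,[1,-0.07,0],[0,0,-0.38]],
    [1,[1,-0.07,0],[0,0,-0.38]],
    [1,[1,-0.07,0],[0,0,-0.38]],
    [1,[1,-0.07,0],[0,0,-0.38]]
  ]
}}

```text
time: 1.6
eef_pos: [0.3231, -0.371, 0.4776]
ee_rot: [-0.002, 0.839, 0.543, -0.0]
force: [-0.9, -1.0, -0.4]
gripper_width: 0.0857
```

Emit:
{"method": "send_rows", "body": {
  "plan": [
    [1,[0.95,0.3,0],[0,0,-0.38]],
    [1,[0.95,0.3,0],[0,0,-0.38]],
    [1,[0.95,0.3,0],[0,0,-0.38]],
    [1,[0.95,0.3,0],[0,0,-0.38]]
  ]
}}

```text
time: 2.1
eef_pos: [0.4223, -0.2602, 0.4784]
ee_rot: [-0.002, 0.644, 0.765, -0.0]
force: [-0.4, 0.2, 0.2]
gripper_width: 0.0855
```

Emit:
{"method": "send_rows", "body": {
  "plan": [
    [1,[0.78,0.54,0],[0,0,-0.32]],
    [1,[0.78,0.54,0],[0,0,-0.32]],
    [1,[0.78,0.54,0],[0,0,-0.32]],
    [1,[0.78,0.54,0],[0,0,-0.32]]
  ]
}}

```text
time: 2.6
eef_pos: [0.4817, -0.1316, 0.4792]
ee_rot: [-0.001, 0.435, 0.901, -0.0]
force: [0.3, -0.8, 0.2]
gripper_width: 0.0853
```

Emit:
{"method": "send_rows", "body": {
  "plan": [
    [1,[0.65,0.68,0],[0,0,-0.29]],
    [1,[0.65,0.68,0],[0,0,-0.29]],
    [1,[0.65,0.68,0],[0,0,-0.29]],
    [1,[0.65,0.68,0],[0,0,-0.29]]
  ]
}}

```text
time: 3.1
eef_pos: [0.5005, 0.0079, 0.4797]
ee_rot: [-0.0, 0.221, 0.975, -0.0]
force: [0.0, -1.2, 0.9]
gripper_width: 0.0855
```

Emit:
{"method": "send_rows", "body": {
  "plan": [
    [1,[0.38,0.78,0],[0,0,-0.29]],
    [1,[0.38,0.78,0],[0,0,-0.29]],
    [1,[0.38,0.78,0],[0,0,-0.29]],
    [1,[0.38,0.78,0],[0,0,-0.29]]
  ]
}}

```text
time: 3.6
eef_pos: [0.4992, 0.1377, 0.4799]
ee_rot: [-0.0, -0.005, 1.0, -0.0]
force: [0.5, -0.0, -0.5]
gripper_width: 0.0855
```

```bash
cat >> h.py <<'E'
def tcp(bx,by,z,lean,back=0,az=None):
    az=YAW if az is None else az; zt=rot(az,lean)[:,2]; return np.array([*W(bx,by),z])+(.019-back)*zt
E
python3 - <<'E'
from h import *
here(); c=Chain()
c.to(tcp(-.1,-.032,.088,.6,.2),.15,.6)
c.to(tcp(-.1,-.032,.088,.6,.08),.15,.6);print(c.p); c.to(tcp(-.1,-.032,.088,.6),.15,.6); print(c.p)
E
```

```text
t 3.6 tcp [0.4992 0.1377 0.4799] az 0.009 lean 0.001 grasp bay [-0.1486 -0.1018  0.4989] F [ 0.5 -0.  -0.5] w 0.0855 q [ 0.2   0.15  0.8  -0.    2.2  -1.38]
[[0.418, 0.411, 1.617], [-0.027, -0.382, -0.087]] ROWS 5.0 TOO BIG
[[0.0, -0.0, 0.8], [0.0, 0.0, 0.0]] ROWS 2.0 
[0.50284848 0.20876839 0.13834547]
[[-0.0, -0.0, 0.533], [0.0, 0.0, 0.0]] ROWS 2.0 
[0.54751265 0.21551872 0.07231862]
```

Emit:
{"method": "send_rows", "body": {
  "plan": [
    [1,[0.42,0.41,1],[-0.03,-0.38,-0.09]],
    [1,[0.42,0.41,1],[-0.03,-0.38,-0.09]],
    [1,[0.42,0.41,1],[-0.03,-0.38,-0.09]],
    [1,[0.42,0.41,1],[-0.03,-0.38,-0.09]],
    [1,[0.42,0.41,1],[-0.03,-0.38,-0.09]],
    [1,[0.42,0.41,1],[-0.03,-0.38,-0.09]]
  ]
}}

```text
time: 4.35
eef_pos: [0.4361, 0.1986, 0.3339]
ee_rot: [0.295, -0.074, 0.952, 0.026]
force: [-0.0, 0.3, 2.0]
gripper_width: 0.0857
```

```bash
python3 - <<'E'
from h import *
here(); c=Chain()
c.to(tcp(-.1,-.032,.088,.6,.08),.15,.6);print(c.p); c.to(tcp(-.1,-.032,.088,.6),.15,.6); print(c.p)
E
```

```text
t 4.35 tcp [0.4361 0.1986 0.3339] az 0.158 lean 0.602 grasp bay [-0.2127 -0.0322  0.3496] F [-0.   0.3  2. ] w 0.0857 q [ 0.44 -0.53  1.78 -0.16  1.31 -1.29]
[[0.368, -0.01, 1.329], [0.006, 0.001, 0.002]] ROWS 4.0 TOO BIG
[0.50284848 0.20876839 0.13834547]
[[-0.0, -0.0, 0.533], [0.0, 0.0, 0.0]] ROWS 2.0 
[0.54751265 0.21551872 0.07231862]
```

Emit:
{"method": "send_rows", "body": {
  "plan": [
    [1,[0.37,-0.01,0.9],[0.01,0,0]],
    [1,[0.37,-0.01,0.9],[0.01,0,0]],
    [1,[0.37,-0.01,0.9],[0.01,0,0]],
    [1,[0.37,-0.01,0.9],[0.01,0,0]]
  ]
}}

```text
time: 4.85
eef_pos: [0.467, 0.2031, 0.189]
ee_rot: [0.294, -0.073, 0.953, 0.018]
force: [0.7, -0.3, 0.7]
gripper_width: 0.085
```

Emit:
{"method": "send_rows", "body": {
  "plan": [
    [1,[0,0,0.5],[0,0,0]],
    [1,[0,0,0.5],[0,0,0]],
    [1,[0,0,0.5],[0,0,0]],
    [1,[0,0,0.5],[0,0,0]]
  ]
}}

```text
time: 5.35
eef_pos: [0.5078, 0.21, 0.1289]
ee_rot: [0.296, -0.074, 0.952, 0.019]
force: [0.5, -0.3, -0.4]
gripper_width: 0.0856
```

```bash
python3 - <<'E'
from h import *
here(); c=Chain(); c.to(tcp(-.1,-.032,.088,.6),.15,.6)
s=save('scene','s1.png'); t=save('top','t1.png')
a=cv2.resize(t['img'][90:290,165:300,::-1],None,fx=2.9,fy=2.9,interpolation=2);b=cv2.resize(s['img'][150:350,270:410,::-1],None,fx=2.9,fy=2.9,interpolation=2)
cv2.imwrite('pics/c2.png',np.hstack([a,b]))
st=r.get_state(); print(proj(t,st['eef_pos']),proj(s,st['eef_pos']))
E
```

```text
t 5.35 tcp [0.5078 0.21   0.1289] az 0.153 lean 0.603 grasp bay [-0.1401 -0.0315  0.1446] F [ 0.5 -0.3 -0.4] w 0.0856 q [ 0.4  -0.21  1.96 -0.2   0.82 -1.23]
[[-0.006, -0.001, 0.462], [-0.003, 0.002, 0.005]] ROWS 2.0 
[236.21132024 198.95902785] [331.56287284 229.30165524]
```

View pics/c2.png

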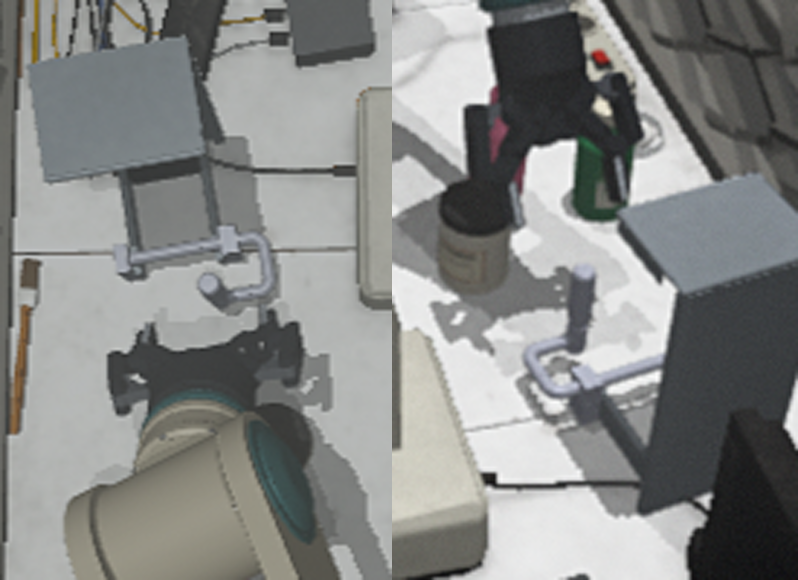

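The top crop shows the open fingers straddling the grip: tip midpoint at about (208,320), grip at (208,283). Centring is good, so I'll advance and close.

Emit:
{"method": "send_rows", "body": {
  "plan": [
    [1,[0,0,0.3],[0,0,0]],
    [1,[0,0,0.46],[0,0,0]],
    [1,[0,0,0.46],[0,0,0]],
    [0,[0,0,0.46],[0,0,0]],
    [0,[0,0,0.46],[0,0,0]],
    [0,[0,0,0.46],[0,0,0]],
    [0,[0,0,0.46],[0,0,0]],
    [0,[0,0,0.46],[0,0,0]],
    [0,[0,0,0.46],[0,0,0]]
  ],
  "force": 30
}}

```text
time: 6.58
eef_pos: [0.5452, 0.215, 0.0693]
ee_rot: [0.295, -0.074, 0.953, 0.018]
force: [-5.3, -1.7, 6.2]
gripper_width: 0.0188
```

```bash
python3 - <<'E'
from h import *
here()
E
```

```text
t 6.58 tcp [0.5452 0.215  0.0693] az 0.153 lean 0.599 grasp bay [-0.1024 -0.032   0.085 ] F [-5.3 -1.7  6.2] w 0.0188 q [ 0.38 -0.01  1.91 -0.21  0.67 -1.22]
```

Emit:
{"method": "send_rows", "body": {
  "plan": [
    [0,[0,-0.06,-0.01],[0,0,0]],
    [0,[0,-0.14,-0.02],[0,0,0]],
    [0,[0,-0.2,-0.02],[0,0,0]],
    [0,[0,-0.27,-0.02],[0,0,0]],
    [0,[0,-0.27,-0.02],[0,0,0]]
  ]
}}

```text
time: 7.2
eef_pos: [0.5506, 0.1735, 0.07]
ee_rot: [0.295, -0.074, 0.953, 0.018]
force: [31.8, 3.4, -25.3]
gripper_width: 0.0191
```

```bash
python3 - <<'E'
from h import *
here()
E
```

```text
t 7.2 tcp [0.5506 0.1735 0.07  ] az 0.152 lean 0.6 grasp bay [-0.1032 -0.0739  0.0857] F [ 31.8   3.4 -25.3] w 0.0191 q [ 0.28 -0.05  1.94 -0.13  0.66 -1.37]
```

Emit:
{"method": "send_rows", "body": {
  "plan": [
    [0,[0,0,0.015],[0,0,0]],
    [0,[0,-0.07,0.016],[0,0,0]],
    [0,[0,-0.14,0.016],[0,0,0]],
    [0,[0,-0.2,0.016],[0,0,0]],
    [0,[0,-0.26,0.016],[0,0,0]],
    [0,[0,-0.26,0.016],[0,0,0]]
  ]
}}

```text
time: 7.95
eef_pos: [0.5574, 0.1356, 0.0698]
ee_rot: [0.295, -0.074, 0.953, 0.018]
force: [7.4, -0.2, -5.9]
gripper_width: 0.0188
```

```bash
python3 - <<'E'
from h import *
here()
E
```

```text
t 7.95 tcp [0.5574 0.1356 0.0698] az 0.152 lean 0.599 grasp bay [-0.1022 -0.1124  0.0855] F [ 7.4 -0.2 -5.9] w 0.0188 q [ 0.19 -0.06  1.95 -0.05  0.65 -1.51]
```

Emit:
{"method": "send_rows", "body": {
  "plan": [
    [0.5,[0,0,0],[0,0,0]],
    [0.5,[0,0,0],[0,0,0]],
    [0.5,[0,0,0],[0,0,0]],
    [0.5,[0,0,-0.2],[0,0,0]],
    [0.5,[0,0,-0.6],[0,0,0]],
    [0.5,[0,0,-1],[0,0,0]],
    [0.5,[0,0,-1],[0,0,0]],
    [0.5,[0,0,-1],[0,0,0]]
  ]
}}

```text
time: 8.95
eef_pos: [0.473, 0.1246, 0.1934]
ee_rot: [0.294, -0.075, 0.953, 0.018]
force: [0.5, 0.5, 0.1]
gripper_width: 0.043
```

```bash
python3 - <<'E'
from h import *
here(); t=save('top','t2.png');s=save('scene','s2.png')
a=cv2.resize(t['img'][90:310,165:300,::-1],None,fx=2.7,fy=2.7,interpolation=2);b=cv2.resize(s['img'][150:370,270:420,::-1],None,fx=2.7,fy=2.7,interpolation=2)
cv2.imwrite('pics/c3.png',np.hstack([a,b]))
E
```

```text
t 8.95 tcp [0.473  0.1246 0.1934] az 0.154 lean 0.598 grasp bay [-0.1872 -0.1107  0.2091] F [0.5 0.5 0.1] w 0.043 q [ 0.2  -0.5   2.04 -0.04  1.   -1.51]
```

View pics/c3.png

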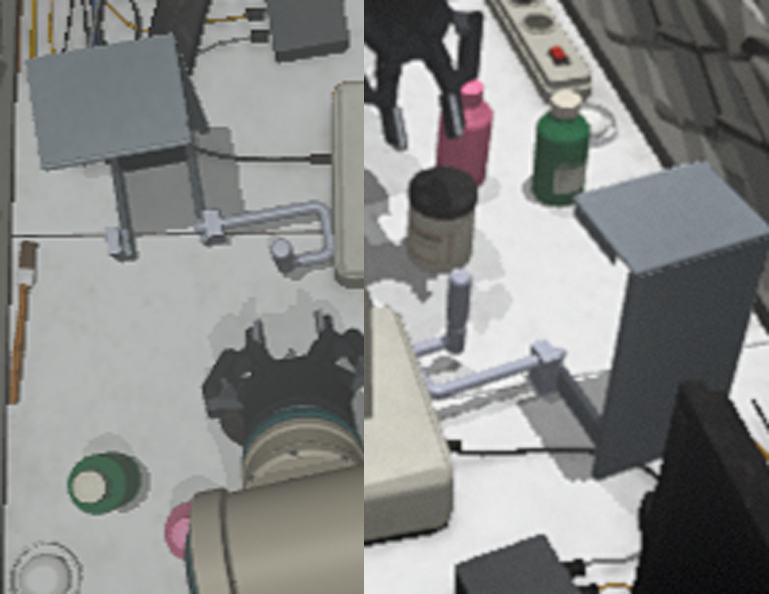

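```bash
python3 - <<'E'
from h import *
here(); c=Chain(); L=.65; az=-.12; z=rot(az,L)[:,2]
b=np.array([.343,.3015,.075]); p=b+(.019-.13)*z; print(p)
c.to([.37,.21,.235],.0,L); c.to(p,az,L); c.to(b+.019*z,az,L)
E
```

```text
t 9.05 tcp [0.4728 0.1245 0.1916] az 0.153 lean 0.595 grasp bay [-0.1874 -0.1108  0.2073] F [0.7 0.  0.2] w 0.0428 q [ 0.2  -0.49  2.04 -0.04  1.   -1.51]
[0.27630739 0.30954175 0.1633653 ]
[[0.323, 0.665, -0.576], [0.052, -0.035, 0.083]] ROWS 3.0 
[[0.786, 0.664, 0.002], [0.046, -0.0, 0.061]] ROWS 3.0 
[[-0.0, -0.0, 0.867], [0.0, 0.0, 0.0]] ROWS 3.0
```

Emit:
{"method": "send_rows", "body": {
  "plan": [
    [0.82,[0.32,0.66,-0.57],[0.05,-0.04,0.08]],
    [0.82,[0.32,0.66,-0.57],[0.05,-0.04,0.08]],
    [0.82,[0.32,0.66,-0.57],[0.05,-0.04,0.08]],
    [0.82,[0.32,0.66,-0.57],[0.05,-0.04,0.08]]
  ]
}}

```text
time: 9.55
eef_pos: [0.3702, 0.2115, 0.2358]
ee_rot: [0.324, -0.005, 0.946, 0.002]
force: [0.7, 0.5, -0.5]
gripper_width: 0.0697
```

Emit:
{"method": "send_rows", "body": {
  "plan": [
    [0.82,[0.5,0.5,0],[0.05,0,0.06]],
    [0.82,[0.79,0.66,0],[0.05,0,0.06]],
    [0.82,[0.79,0.66,0],[0.05,0,0.06]],
    [0.82,[0.79,0.66,0],[0.05,0,0.06]],
    [0.82,[0.79,0.66,0],[0.05,0,0.06]]
  ]
}}

```text
time: 10.18
eef_pos: [0.278, 0.3073, 0.1628]
ee_rot: [0.324, 0.055, 0.944, -0.022]
force: [0.8, 0.0, 0.2]
gripper_width: 0.0698
```

```bash
python3 - <<'E'
from h import *
here(); c=Chain(); L=.65; az=-.12; z=rot(az,L)[:,2]
b=np.array([.343,.3015,.075]); p=b+(.019-.13)*z; print(p)
c.to(p,az,L,0); c.to(b+.019*z,az,L)
E
```

```text
t 10.18 tcp [0.278  0.3073 0.1628] az -0.118 lean 0.661 grasp bay [-0.3533  0.1022  0.1778] F [0.8 0.  0.2] w 0.0698 q [ 1.15 -0.42  2.07 -0.65  1.33 -0.2 ]
[0.27630739 0.30954175 0.1633653 ]
[[0.008, 0.014, -0.011], [-0.002, 0.007, 0.003]] ROWS 1.0 
[[0.018, 0.016, 0.856], [-0.002, 0.007, 0.003]] ROWS 3.0
```

Emit:
{"method": "send_rows", "body": {
  "plan": [
    [0.82,[0.02,0.02,0.2],[0,0.01,0]],
    [0.82,[0.02,0.02,0.4],[0,0.01,0]],
    [0.82,[0.02,0.02,0.6],[0,0.01,0]],
    [0.82,[0.02,0.02,0.75],[0,0.01,0]],
    [0.82,[0.02,0.02,0.86],[0,0.01,0]],
    [0.82,[0.02,0.02,0.86],[0,0.01,0]]
  ]
}}

```text
time: 10.92
eef_pos: [0.3552, 0.2998, 0.0595]
ee_rot: [0.317, 0.057, 0.947, -0.021]
force: [-0.6, 0.1, -0.0]
gripper_width: 0.07
```

```bash
python3 - <<'E'
from h import *
here(); t=save('top','t3.png');s=save('scene','s3.png')
a=cv2.resize(t['img'][200:310,165:265,::-1],None,fx=4,fy=4,interpolation=2);b=cv2.resize(s['img'][130:240,280:380,::-1],None,fx=4,fy=4,interpolation=2)
cv2.imwrite('pics/c4.png',np.hstack([a,b])); e=r.get_state()['eef_pos']; print(proj(t,e),proj(s,e))
E
```

```text
t 10.93 tcp [0.3552 0.2998 0.0595] az -0.121 lean 0.646 grasp bay [-0.2779  0.0832  0.0747] F [-0.6  0.1 -0. ] w 0.07 q [ 0.94 -0.17  2.09 -0.68  0.99 -0.19]
[203.21490328 263.65791833] [343.59212349 206.67776512]
```

View pics/c4.png

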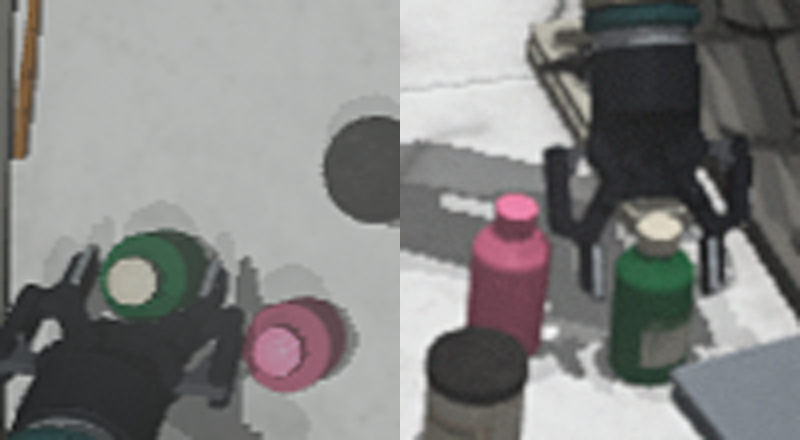

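Emit:
{"method": "send_rows", "body": {
  "plan": [
    [0.6,[0,0,0],[0,0,0]],
    [0.3,[0,0,0],[0,0,0]],
    [0.3,[0,0,0],[0,0,0]],
    [0.3,[0,0,0],[0,0,0]],
    [0.3,[0,0,0],[0,0,0]],
    [0.3,[-0.014,0,-0.018],[0,0,0]],
    [0.3,[-0.028,0,-0.037],[0,0,0]],
    [0.3,[-0.04,0,-0.054],[0,0,0]],
    [0.3,[-0.04,0,-0.054],[0,0,0]]
  ],
  "force": 45
}}

```text
time: 12.15
eef_pos: [0.3538, 0.3017, 0.0702]
ee_rot: [0.317, 0.055, 0.947, -0.02]
force: [-0.1, -0.6, -1.6]
gripper_width: 0.0522
```

```bash
python3 - <<'E'
from h import *
here(); c=Chain(); L=.65
c.to(tcp(-.20,.075,.085,L,0,-.03),-.03,L); c.to(tcp(-.14,.0,.083,L,0,.15),.15,L)
E
```

```text
t 12.15 tcp [0.3538 0.3017 0.0702] az -0.117 lean 0.646 grasp bay [-0.2789  0.0853  0.0854] F [-0.1 -0.6 -1.6] w 0.0522 q [ 0.95 -0.19  2.08 -0.67  1.01 -0.21]
[[-0.418, 0.08, 0.318], [-0.035, -0.002, -0.043]] ROWS 2.0 
[[-0.375, -0.407, 0.302], [-0.069, 0.0, -0.091]] ROWS 2.0
```

Emit:
{"method": "send_rows", "body": {
  "plan": [
    [0.3,[-0.06,0.01,0.045],[-0.005,0,-0.006]],
    [0.3,[-0.15,0.03,0.11],[-0.012,0,-0.015]],
    [0.3,[-0.25,0.05,0.19],[-0.021,0,-0.026]],
    [0.3,[-0.34,0.065,0.26],[-0.03,0,-0.036]],
    [0.3,[-0.4,0.08,0.305],[-0.034,0,-0.042]],
    [0.3,[-0.42,0.08,0.32],[-0.035,0,-0.043]],
    [0.3,[-0.42,0.08,0.32],[-0.035,0,-0.043]]
  ]
}}

```text
time: 13.02
eef_pos: [0.4339, 0.3042, 0.0695]
ee_rot: [0.317, 0.014, 0.948, -0.005]
force: [0.6, -0.0, -1.5]
gripper_width: 0.0518
```

```bash
python3 - <<'E'
from h import *
here(); c=Chain(); L=.65
c.to(tcp(-.14,.0,.085,L,0,.15),.15,L)
E
```

```text
t 13.03 tcp [0.4339 0.3042 0.0695] az -0.03 lean 0.646 grasp bay [-0.1997  0.0747  0.0846] F [ 0.6 -0.  -1.5] w 0.0518 q [ 0.77 -0.08  1.99 -0.61  0.85 -0.45]
[[-0.385, -0.405, 0.287], [-0.069, -0.003, -0.091]] ROWS 2.0
```

Emit:
{"method": "send_rows", "body": {
  "plan": [
    [0.3,[-0.05,-0.05,0.037],[-0.009,0,-0.012]],
    [0.3,[-0.13,-0.14,0.1],[-0.024,0,-0.031]],
    [0.3,[-0.22,-0.23,0.164],[-0.04,0,-0.052]],
    [0.3,[-0.31,-0.325,0.23],[-0.055,0,-0.073]],
    [0.3,[-0.37,-0.39,0.275],[-0.066,0,-0.088]],
    [0.3,[-0.385,-0.405,0.287],[-0.069,0,-0.091]],
    [0.3,[-0.385,-0.405,0.287],[-0.069,0,-0.091]]
  ]
}}

```text
time: 13.9
eef_pos: [0.5037, 0.2416, 0.0699]
ee_rot: [0.316, -0.07, 0.946, 0.024]
force: [-0.7, -0.1, -1.4]
gripper_width: 0.0521
```

```bash
python3 - <<'E'
from h import *
here(); c=Chain(); L=.65
c.to(tcp(-.05,.0,.085,L),.15,L);c.to(tcp(-.0,.0,.085,L),.15,L)
t=save('top','t4.png');s=save('scene','s4.png'); YAW_MM=82
over(t,165,95,110,110,5,O,YAW,82,'a.png'); over(s,290,150,135,150,4,O,YAW,82,'b.png')
a,b=cv2.imread('pics/a.png'),cv2.imread('pics/b.png'); c=np.zeros((600,800,3),np.uint8); c[:550,:400]=a[:,100:500]; c[:,402:800]=b[:600,:398]; cv2.imwrite('pics/ov2.png',c)
E
```

```text
t 13.9 tcp [0.5037 0.2416 0.0699] az 0.149 lean 0.646 grasp bay [-0.1401  0.0003  0.0851] F [-0.7 -0.1 -1.4] w 0.0521 q [ 0.48 -0.1   2.   -0.33  0.64 -1.04]
[[-0.48, -0.002, 0.362], [-0.0, -0.003, -0.001]] ROWS 2.0 
[[-0.265, 0.0, 0.202], [0.0, 0.0, 0.0]] ROWS 1.0
```

View pics/ov2.png

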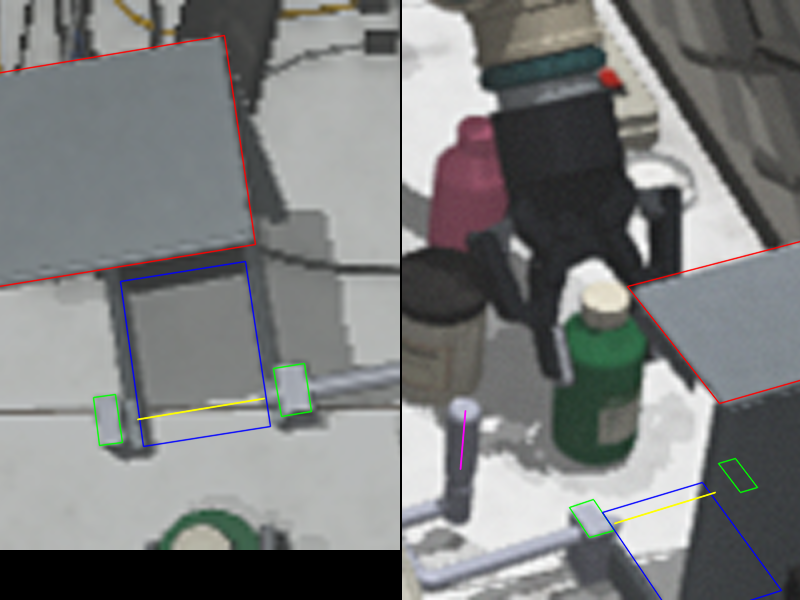

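```bash
python3 - <<'E'
from h import *
c,s_=np.cos(YAW),np.sin(YAW);M=np.array([[c,-s_],[s_,c]])
for n,box in(('top',(205,185,250,225)),('scene',(330,190,372,270))):
    d=dict(np.load(f'pics/{n[0]}4.png.npz')); x0,y0,x1,y1=box
    hsv=cv2.cvtColor(d['img'],cv2.COLOR_RGB2HSV)[y0:y1,x0:x1].astype(int); rgb=d['img'][y0:y1,x0:x1].astype(int)
    g=((hsv[...,0]>62)&(hsv[...,0]<95)&(hsv[...,1]>70)).astype(np.uint8)
    cap=((rgb[...,0]-rgb[...,2]>18)&(hsv[...,2]>120)).astype(np.uint8)
    for nm,m in(('green',g),('cap',cap)):
        k,l,st,ce=cv2.connectedComponentsWithStats(m); i=1+np.argmax(st[1:,4]); p=ce[i]+[x0,y0]
        out=[nm,n,st[i].tolist(),p.round(1)]
        if nm=='cap': out.append((M.T@(cast(d,p,.118+.010)[:2]-O)).round(4))
        print(*out)
print(*[proj(dict(np.load('pics/t4.png.npz')),[*W(-.14,0),z]).round(1) for z in(.06,.09,.13)])
E
```

```text
green top [12, 12, 20, 19, 146] [226.5 206.2]Traceback (most recent call last):
  File "<stdin>", line 9, in <module>
    return _wrapfunc(a, 'argmax', axis=axis, out=out, **kwds)
    return bound(*args, **kwds)
ValueError: attempt to get argmax of an empty sequence
```

Emit:
{"method": "send_rows", "body": {
  "plan": [
    [0.3,[-0.04,0,0.03],[0,0,0]],
    [0.3,[-0.12,0,0.09],[0,0,0]],
    [0.3,[-0.22,0,0.166],[0,0,0]],
    [0.3,[-0.32,0,0.241],[0,0,0]],
    [0.3,[-0.42,0,0.317],[0,0,0]],
    [0.3,[-0.47,0,0.355],[0,0,0]],
    [0.3,[-0.48,0,0.362],[0,0,0]],
    [0.3,[-0.48,0,0.362],[0,0,0]]
  ]
}}

```text
time: 15.0
eef_pos: [0.5928, 0.2549, 0.0698]
ee_rot: [0.316, -0.071, 0.946, 0.024]
force: [-0.0, 0.0, -1.4]
gripper_width: 0.0517
```

```bash
python3 - <<'E'
from h import *
here(); c=Chain(); L=.65
c.to(tcp(-.014,.0,.079,L),.15,L);c.to(tcp(-.004,.0,.079,L),.15,L)
E
```

```text
t 15.0 tcp [0.5928 0.2549 0.0698] az 0.15 lean 0.646 grasp bay [-0.05    0.0002  0.0849] F [-0.   0.  -1.4] w 0.0517 q [ 0.42  0.14  1.77 -0.27  0.63 -1.13]
[[-0.168, -0.001, 0.176], [0.0, -0.003, -0.0]] ROWS 1.0 
[[-0.053, -0.0, 0.04], [0.0, 0.0, 0.0]] ROWS 1.0
```

Emit:
{"method": "send_rows", "body": {
  "plan": [
    [0.3,[-0.04,0,0.045],[0,0,0]],
    [0.3,[-0.1,0,0.105],[0,0,0]],
    [0.3,[-0.15,0,0.16],[0,0,0]],
    [0.3,[-0.168,0,0.176],[0,0,0]],
    [0.3,[-0.168,0,0.176],[0,0,0]]
  ]
}}

```text
time: 15.62
eef_pos: [0.629, 0.2601, 0.0638]
ee_rot: [0.316, -0.071, 0.946, 0.024]
force: [0.4, 0.4, -1.4]
gripper_width: 0.0518
```

Emit:
{"method": "send_rows", "body": {
  "plan": [
    [0.3,[-0.015,0,0.011],[0,0,0]],
    [0.3,[-0.03,0,0.023],[0,0,0]],
    [0.3,[-0.045,0,0.034],[0,0,0]],
    [0.3,[-0.053,0,0.04],[0,0,0]],
    [0.3,[-0.053,0,0.04],[0,0,0]]
  ]
}}

```text
time: 16.25
eef_pos: [0.6388, 0.2617, 0.0642]
ee_rot: [0.317, -0.071, 0.946, 0.024]
force: [-0.7, 0.3, -1.9]
gripper_width: 0.0521
```

```bash
python3 - <<'E'
from h import *
here(); t=save('top','t5.png');s=save('scene','s5.png')
a=cv2.resize(t['img'][90:290,165:300,::-1],None,fx=2.9,fy=2.9,interpolation=2);b=cv2.resize(s['img'][150:350,280:420,::-1],None,fx=2.9,fy=2.9,interpolation=2)
cv2.imwrite('pics/c5.png',np.hstack([a,b]))
E
```

```text
t 16.25 tcp [0.6388 0.2617 0.0642] az 0.149 lean 0.646 grasp bay [-0.0036  0.0001  0.0793] F [-0.7  0.3 -1.9] w 0.0521 q [ 0.39  0.26  1.64 -0.25  0.63 -1.17]
```

View pics/c5.png

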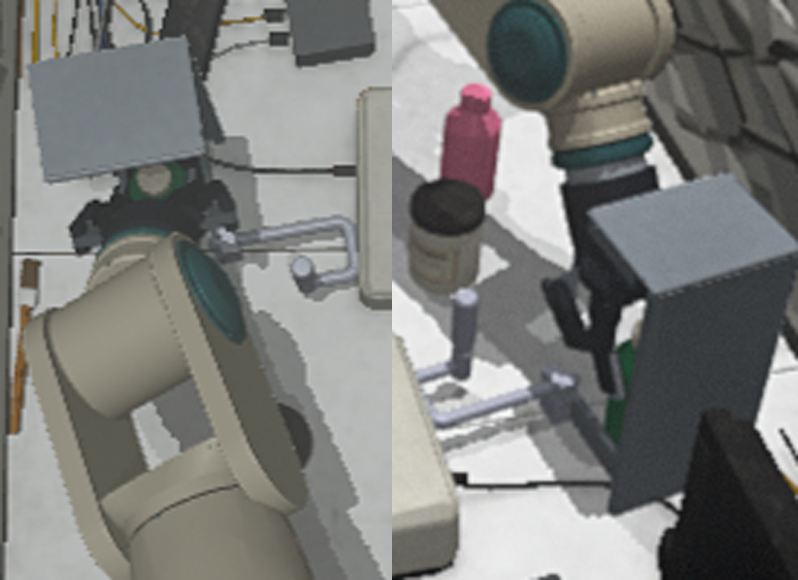

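The crops show the bottle under the hood between the fences, cap at about (153,180), with no contact force yet. I'll creep forward until the stop is felt.

Emit:
{"method": "send_rows", "body": {
  "plan": [
    [0.3,[-0.008,0,0.006],[0,0,0]],
    [0.3,[-0.016,0,0.012],[0,0,0]],
    [0.3,[-0.021,0,0.016],[0,0,0]],
    [0.3,[-0.021,0,0.016],[0,0,0]]
  ]
}}

```text
time: 16.85
eef_pos: [0.6426, 0.2623, 0.0641]
ee_rot: [0.317, -0.071, 0.946, 0.024]
force: [-0.7, 0.1, -0.1]
gripper_width: 0.0518
```

```bash
python3 - <<'E'
from h import *
here(); t=dict(np.load('pics/t5.png.npz'))
c,s=np.cos(YAW),np.sin(YAW);M=np.array([[c,-s],[s,c]])
print('cap bay',M.T@(cast(t,(217.4,151.7),.124)[:2]-O))
E
```

```text
t 16.85 tcp [0.6426 0.2623 0.0641] az 0.149 lean 0.646 grasp bay [0.0003 0.0001 0.0793] F [-0.7  0.1 -0.1] w 0.0518 q [ 0.39  0.27  1.63 -0.25  0.63 -1.17]
cap bay [-0.00744329 -0.00272037]
```

Emit:
{"method": "send_rows", "body": {
  "plan": [
    [0.3,[-0.006,0,0.004],[0,0,0]],
    [0.3,[-0.011,0,0.008],[0,0,0]],
    [0.3,[-0.011,0,0.008],[0,0,0]]
  ]
}}

```text
time: 17.23
eef_pos: [0.6443, 0.2628, 0.0645]
ee_rot: [0.316, -0.071, 0.946, 0.024]
force: [-9.5, -1.2, 5.6]
gripper_width: 0.0524
```

Emit:
{"method": "send_rows", "body": {
  "plan": [
    [0.3,[-0.006,0,0.004],[0,0,0]],
    [0.3,[-0.011,0,0.008],[0,0,0]],
    [0.3,[-0.011,0,0.008],[0,0,0]]
  ]
}}

```text
time: 17.6
eef_pos: [0.6463, 0.2634, 0.0649]
ee_rot: [0.316, -0.071, 0.946, 0.024]
force: [-10.1, -1.3, 6.9]
gripper_width: 0.0521
```

Emit:
{"method": "send_rows", "body": {
  "plan": [
    [0.3,[0.01,0,-0.007],[0,0,0]],
    [0.3,[0.017,0,0.002],[0,0,0]],
    [0.3,[0.023,0,0.01],[0,0,0]],
    [0.3,[0.028,0,0.018],[0,0,0]],
    [0.3,[0.028,0,0.018],[0,0,0]]
  ]
}}

```text
time: 18.23
eef_pos: [0.6459, 0.2629, 0.0621]
ee_rot: [0.318, -0.071, 0.945, 0.024]
force: [-13.1, -4.4, 13.9]
gripper_width: 0.0519
```

```bash
python3 - <<'E'
from h import *
here(); s=r.get_state(); print(s['moment'].round(2))
E
```

```text
t 18.23 tcp [0.6459 0.2629 0.0621] az 0.149 lean 0.649 grasp bay [0.0036 0.0001 0.0773] F [-13.1  -4.4  13.9] w 0.0519 q [ 0.39  0.28  1.62 -0.25  0.62 -1.17]
[-0.44  0.89 -0.25]
```

Emit:
{"method": "send_rows", "body": {
  "plan": [
    [0.68,[0,0,0],[0,0,0]],
    [0.72,[0,0,0],[0,0,0]],
    [0.78,[0,0,0],[0,0,0]],
    [0.8,[0,0,0],[0,0,0]],
    [0.8,[0,0,0],[0,0,0]]
  ]
}}

```text
time: 18.85
eef_pos: [0.645, 0.2627, 0.0594]
ee_rot: [0.317, -0.071, 0.946, 0.024]
force: [0.2, 0.7, 0.8]
gripper_width: 0.0682
```

```bash
python3 - <<'E'
from h import *
here()
E
```

```text
t 18.85 tcp [0.645  0.2627 0.0594] az 0.149 lean 0.646 grasp bay [0.0027 0.0001 0.0746] F [0.2 0.7 0.8] w 0.0682 q [ 0.39  0.28  1.62 -0.25  0.62 -1.17]
```

Emit:
{"method": "send_rows", "body": {
  "plan": [
    [0.8,[0,0,-0.1],[0,0,0]],
    [0.8,[0,0,-0.3],[0,0,0]],
    [0.8,[0,0,-0.6],[0,0,0]],
    [0.8,[0,0,-0.9],[0,0,0]],
    [0.8,[0,0,-1],[0,0,0]],
    [0.8,[0,0,-1],[0,0,0]]
  ]
}}

```text
time: 19.6
eef_pos: [0.5558, 0.2493, 0.1799]
ee_rot: [0.317, -0.071, 0.945, 0.024]
force: [0.9, 0.0, -0.1]
gripper_width: 0.0688
```

```bash
python3 - <<'E'
from h import *
here(); t=save('top','t6.png');s=save('scene','s6.png')
c=Chain(); p=tcp(-.16,-.1125,.14,.6); c.to(p,YAW,.6); c.to(tcp(-.1,-.1125,.0855,.6,.06),YAW,.6); c.to(tcp(-.1,-.1125,.0855,.6),YAW,.6); print(p)
a=cv2.resize(t['img'][100:250,165:300,::-1],None,fx=3.8,fy=3.8,interpolation=2)[:, :440];b=cv2.resize(s['img'][200:350,330:420,::-1],None,fx=3.8,fy=3.8,interpolation=2)
cv2.imwrite('pics/c6.png',np.hstack([a,b]))
E
```

```text
t 19.6 tcp [0.5558 0.2493 0.1799] az 0.15 lean 0.648 grasp bay [-0.0875  0.0002  0.1951] F [ 0.9  0.  -0.1] w 0.0688 q [ 0.44 -0.1   1.77 -0.23  0.86 -1.18]
[[0.602, -0.749, -0.008], [-0.0, 0.028, -0.0]] ROWS 3.0 
[[-0.125, 0.0, 0.126], [0.0, 0.0, 0.0]] ROWS 1.0 
[[-0.0, -0.0, 0.4], [0.0, 0.0, 0.0]] ROWS 1.0 
[0.50021616 0.12695636 0.12431862]
```

View pics/c6.png

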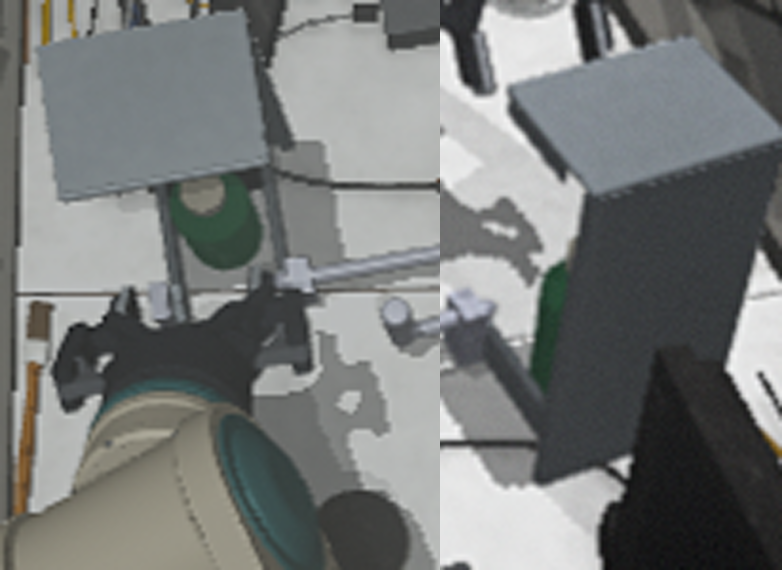

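```bash
python3 - <<'E'
from h import *
t=dict(np.load('pics/t6.png.npz')); s=dict(np.load('pics/s6.png.npz'))
P=lambda d,x0,y0,x,y,z:((proj(d,[*W(x,y),z])-[x0,y0]+.5)*3.8).round(0)
print('foot rear',P(t,165,100,-.027,0,0),'cap top c',P(t,165,100,0,0,.12),'foot L/R',P(t,165,100,0,.027,.0),P(t,165,100,0,-.027,0),'body rear top',P(t,165,100,-.027,0,.083))
q=(np.array([223.8,170.7])); c,s_=np.cos(YAW),np.sin(YAW);M=np.array([[c,-s_],[s_,c]])
print('meas foot rear bay',M.T@(cast(t,q,0)[:2]-O))
E
```

```text
foot rear [233. 271.] cap top c [196. 190.] foot L/R [190. 241.] [264. 229.] body rear top [212. 244.]
meas foot rear bay [-0.02606979  0.00510108]
```

Emit:
{"method": "send_rows", "body": {
  "plan": [
    [0.5,[0.4,-0.5,0],[0,0.028,0]],
    [0.5,[0.6,-0.75,0],[0,0.028,0]],
    [0.5,[0.6,-0.75,0],[0,0.028,0]],
    [0.5,[0.6,-0.75,0],[0,0.028,0]],
    [0.5,[0.6,-0.75,0],[0,0.028,0]]
  ]
}}

```text
time: 20.32
eef_pos: [0.5019, 0.1276, 0.125]
ee_rot: [0.296, -0.071, 0.952, 0.022]
force: [0.3, 0.3, 0.4]
gripper_width: 0.0424
```

```bash
python3 - <<'E'
from h import *
here(); c=Chain(); c.to(tcp(-.102,-.1125,.0865,.6,.06),YAW,.6,0);c.to(tcp(-.102,-.1125,.0865,.6),YAW,.6)
E
```

```text
t 20.32 tcp [0.5019 0.1276 0.125 ] az 0.149 lean 0.602 grasp bay [-0.1583 -0.1121  0.1406] F [0.3 0.3 0.4] w 0.0424 q [ 0.19 -0.33  2.06 -0.03  0.81 -1.52]
[[-0.106, -0.003, 0.11], [0.0, 0.001, -0.001]] ROWS 1.0 
[[-0.105, -0.003, 0.51], [0.0, 0.001, -0.001]] ROWS 2.0
```

Emit:
{"method": "send_rows", "body": {
  "plan": [
    [0.5,[-0.106,0,0.11],[0,0,0]],
    [0.5,[-0.106,0,0.11],[0,0,0]],
    [0.5,[-0.106,0,0.3],[0,0,0]],
    [0.5,[-0.106,0,0.5],[0,0,0]],
    [0.5,[-0.106,0,0.5],[0,0,0]],
    [0,[-0.106,0,0.5],[0,0,0]],
    [0,[-0.106,0,0.5],[0,0,0]],
    [0,[-0.106,0,0.5],[0,0,0]],
    [0,[-0.106,0,0.5],[0,0,0]]
  ],
  "force": 30
}}

```text
time: 21.45
eef_pos: [0.5564, 0.1358, 0.0735]
ee_rot: [0.296, -0.071, 0.952, 0.023]
force: [-7.7, 0.1, 6.8]
gripper_width: 0.0191
```

```bash
python3 - <<'E'
from h import *
here()
E
```

```text
t 21.45 tcp [0.5564 0.1358 0.0735] az 0.15 lean 0.604 grasp bay [-0.1032 -0.1121  0.0892] F [-7.7  0.1  6.8] w 0.0191 q [ 0.18 -0.07  1.96 -0.03  0.65 -1.52]
```

Emit:
{"method": "send_rows", "body": {
  "plan": [
    [0,[0,0.06,0],[0,0,0]],
    [0,[0,0.14,0],[0,0,0]],
    [0,[0,0.22,0],[0,0,0]],
    [0,[0,0.3,0],[0,0,0]],
    [0,[0,0.38,0],[0,0,0]],
    [0,[0,0.45,0],[0,0,0]],
    [0,[0,0.5,0],[0,0,0]],
    [0,[0,0.52,0],[0,0,0]],
    [0,[0,0.52,0],[0,0,0]]
  ]
}}

```text
time: 22.58
eef_pos: [0.5437, 0.2132, 0.0735]
ee_rot: [0.295, -0.071, 0.952, 0.023]
force: [-21.5, -2.7, 15.0]
gripper_width: 0.0188
```

```bash
python3 - <<'E'
from h import *
here()
E
```

```text
t 22.57 tcp [0.5437 0.2132 0.0735] az 0.15 lean 0.601 grasp bay [-0.1042 -0.0337  0.0891] F [-21.5  -2.7  15. ] w 0.0188 q [ 0.37 -0.03  1.91 -0.2   0.68 -1.23]
```

Emit:
{"method": "send_rows", "body": {
  "plan": [
    [0,[0,0.005,-0.01],[0,0,0]],
    [0,[0,0.012,-0.011],[0,0,0]],
    [0,[0,0.02,-0.011],[0,0,0]],
    [0,[0,0.02,-0.011],[0,0,0]]
  ]
}}

```text
time: 23.08
eef_pos: [0.543, 0.2154, 0.0736]
ee_rot: [0.295, -0.071, 0.952, 0.022]
force: [-6.5, -2.2, 4.1]
gripper_width: 0.0189
```

```bash
python3 - <<'E'
from h import *
here()
E
```

```text
t 23.07 tcp [0.543  0.2154 0.0736] az 0.149 lean 0.601 grasp bay [-0.1045 -0.0314  0.0893] F [-6.5 -2.2  4.1] w 0.0189 q [ 0.38 -0.03  1.91 -0.2   0.68 -1.22]
```

Emit:
{"method": "send_rows", "body": {
  "plan": [
    [0,[0,0.007,-0.002],[0,0,0]],
    [0,[0,0.014,-0.002],[0,0,0]],
    [0,[0,0.02,-0.002],[0,0,0]],
    [0,[0,0.02,-0.002],[0,0,0]]
  ]
}}

```text
time: 23.58
eef_pos: [0.5428, 0.2169, 0.0736]
ee_rot: [0.295, -0.071, 0.953, 0.021]
force: [-3.9, -10.5, 1.7]
gripper_width: 0.0191
```

```bash
python3 - <<'E'
from h import *
here()
E
```

```text
t 23.57 tcp [0.5428 0.2169 0.0736] az 0.148 lean 0.601 grasp bay [-0.1045 -0.0299  0.0892] F [ -3.9 -10.5   1.7] w 0.0191 q [ 0.38 -0.02  1.91 -0.21  0.68 -1.21]
```

Emit:
{"method": "send_rows", "body": {
  "plan": [
    [0,[0,0.01,0],[0,0,0]],
    [0,[0,0.01,0],[0,0,0]]
  ]
}}

```text
time: 23.82
eef_pos: [0.5428, 0.217, 0.0736]
ee_rot: [0.295, -0.07, 0.953, 0.02]
force: [-4.2, -18.0, 4.0]
gripper_width: 0.0189
```

Emit:
{"method": "send_rows", "body": {
  "plan": [
    [0.5,[0,-0.01,0],[0,0,0]],
    [0.5,[0,-0.01,0],[0,0,0]],
    [0.5,[0,-0.01,0],[0,0,0]],
    [0.5,[0,-0.01,-0.2],[0,0,0]],
    [0.5,[0,-0.01,-0.6],[0,0,0]],
    [0.5,[0,-0.01,-1],[0,0,0]],
    [0.5,[0,-0.01,-1],[0,0,0]],
    [0.5,[0,-0.01,-1],[0,0,0]]
  ]
}}

```text
time: 24.82
eef_pos: [0.4586, 0.206, 0.1973]
ee_rot: [0.296, -0.071, 0.952, 0.023]
force: [0.0, 1.1, -0.6]
gripper_width: 0.0429
```

```bash
python3 - <<'E'
from h import *
here(); t=save('top','t7.png');s=save('scene','s7.png')
over(t,165,95,110,110,5,O,YAW,0,'a.png'); over(s,290,150,135,150,4,O,YAW,0,'b.png')
a,b=cv2.imread('pics/a.png'),cv2.imread('pics/b.png'); c=np.zeros((600,800,3),np.uint8); c[:550,:400]=a[:,50:450]; c[:,402:800]=b[:600,:398]; cv2.imwrite('pics/ov3.png',c)
E
```

```text
t 24.82 tcp [0.4586 0.206  0.1973] az 0.15 lean 0.602 grasp bay [-0.1894 -0.0282  0.2129] F [ 0.   1.1 -0.6] w 0.0429 q [ 0.44 -0.43  1.99 -0.19  1.01 -1.23]
```

View pics/ov3.png

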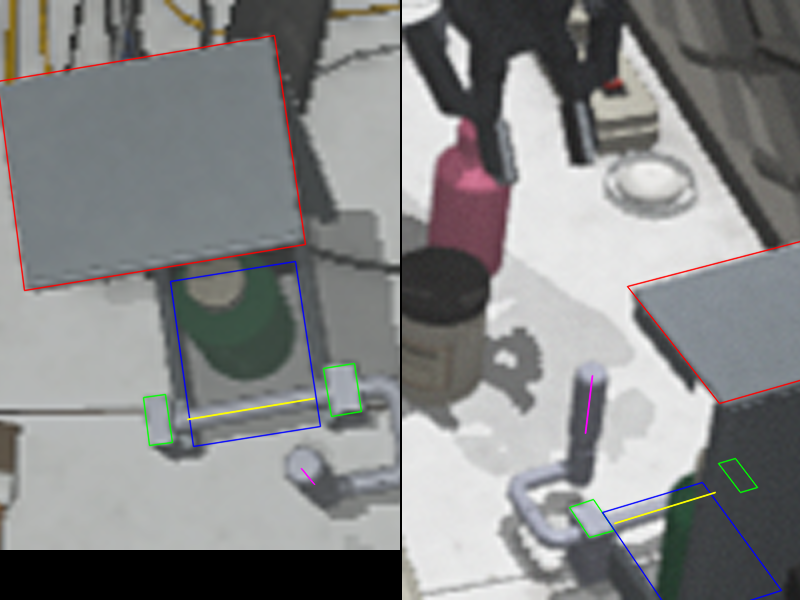

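The overlay shows the bolt shut (grip top at about (303,465), bar on the yellow line). The bottle stands at home behind it: its rear foot edge at about (244,380) matches the predicted home position. The gripper is clear, so I'm handing the job in.

```bash
python3 -c "
from station import r
print(r.job_done())"
```

```text
the job is handed in; nothing more can be done
None
```

The green polishing bottle is in the bay against the end stop, and the bolt is shut across the mouth. I handed the job in at about 25 s of the 72 s allowed; it reports no verdict.

**What I did:**
- **Bolt drawn:** I pulled it back about 80 mm.
- **Bottle in:** I carried it in with a hand leaning 37° and crept forward until I felt the end stop at about 10 N. Then I set it down and released it.
- **Bolt shut:** I pushed it until it hit its stop. It resisted with 10 to 18 N, with the grip at bay y = -30 mm, which is the fully shut value.

**Last checks:**
- **Bottle position:** the rear of the foot measured at bay x = -26 mm, against -27 mm for fully home. These measurements are good to a few mm.
- **Bottle upright:** the cap read about 3.5 mm off-centre sideways. It is partly hidden by the hood, so I put this down to reading error and did not check further.
- **Bolt and hand:** the overlay on the final picture showed the bolt shut, and the hand was clear with no force on it.
- **Other things on the bench:** the jar still stood upright in the last picture, but I did not re-measure it. The small brown bottle I did not check again; the hand stayed away from it while working.
- **Bay yaw:** I measured about 0.15 rad, slightly outside the stated ±0.12. The overlays and contact positions agreed with 0.15, so I used it.

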